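Load a flanged spacer into the spring magazine

ROBOT

A 6-joint arm with a two-finger parallel gripper is mounted at the origin on the work surface. World frame = base frame: x ahead of the robot, y to its left, z up, the work surface at z = 0. Lengths are in mm, angles in rad, forces in N, time in s.
With the tool pointing down it reaches from about 350 to 875 mm from the base axis. Payload 4.2 kg.
Tool frame: the origin (TCP) lies on the centre line of the jaws, within the pads' length; the fingertips stand 25 mm ahead of it and the grasp point (between the pads) lies 6 mm ahead of it; z points along the fingers, y is the direction in which the jaws open and shut (so a half turn about z gives the same grasp; the last joint's range is limited). The gripper opens to 85 mm and grips with 20 to 120 N. Pads are 22 mm wide; open, the fingers measure 114 mm over their backs; the gripper's body (76 mm by 85 mm) begins 54 mm behind the grasp point. The pads swing forward as they close: fully open they stand 13 mm farther back than shut.
Start: joints at [1.4, 0.385, 0.008, 0, -1.194, -0.259], TCP at [260.397, 568.148, 256.312] pointing down, gripper open.
Joint ranges: [-3.14, 3.14], [-1.21, 2.06], [-1.07, 1.41], [-3.16, 2.05], [-2.99, -0.16], [-3.1, 3.1]. Speed limits (rad/s): [2.79, 2.79, 3.14, 3.14, 3.14, 3.14].

INTERFACE

Orientations are given as a unit quaternion [x, y, z, w].
In Python, from bench import arm gives the robot as it stands.
- The arm moves only by the tool drive_tool, never from a script. Its argument "plan" is a list of rows, each a list of 2 entries, a list of its own where there are three numbers: the shift along the tool's x, y, z in m, then the turn about the tool's z in degrees. A call has 1 to 12 rows; each row shifts and turns the commanded pose from where the row before left it, along the tool's axes as they then stand; what a row does not reach is not made up. A row lasts 1/8 s, in which the tool goes at most 62.5 mm and 10.7 degrees, less where a joint would pass 70% of its speed; a pose out of reach is approached as far as the arm can. A call with a gripper value outside its range is refused whole. "fingers" is the closure, from -1 (fully open) to 1 (shut), so that 0 is half open, set as the call begins (left out, the last holds). The fingers move at their own pace and stop on an object; the grip force is fixed at half the most. Time passes only in rows, so rows that do not move let the fingers close. It gives the time, the measured TCP pose, the force and the opening at its end, in the units of the state.
- arm.read_state(): the state, without advancing time (a new reading comes with each control period).
- arm.get_image(name): name is "scene" or "side" or "wrist"; returns a dict with "image" (400x640x3 uint8, red, green, blue), "K" (3x3 intrinsics, pixels), "R" (3x3) and "t" (3): a world point X has camera coordinates R X + t. Camera axes: x right, y down, z forward; pixel columns grow to the right and rows downward; lengths in mm; the calibration is good to about 2 mm. A picture is of the moment at which its call begins. There is no depth.
- arm.job_done(): hands the job in, once; it reports no verdict.
The state is a dict: "clock": time; "joints": joint angles; "joint_vel": joint speeds; "joint_efforts": joint torques, N m; "position": TCP position; "ee_rot": TCP orientation; "contact_force": force on the tool from outside, world axes, zero at the start; "wrist_torque": the same for the moment, N m; "gripper_width": finger opening in mm.
Only numpy, scipy, OpenCV 4.12 (cv2) and the standard library are available. Lean on these libraries where they do the work, as an engineer would, in place of code of your own. Each camera call takes 0.05 s, during which the arm holds its last target.

TASK

Load the bench's spring magazine with the aluminium flanged spacer that fits it: the middle-sized of the three, not the narrow or the wide one. Lower it flange first into the tube and press it down against the spring follower until its flange has passed all three catches and they hold it upright in the magazine, then let go. Leave the other two spacers standing where they are.

Things in the scene. Friction and masses are not known exactly. Their poses are not given: they have to be found in the camera images.
- spacer_center (a point): Spacer to load: aluminium, a round flange 72 mm wide, 8 mm thick, with a round stem 22 mm wide, 50 mm tall on it; about 0.14 kg. Stands flange down. Point: on its axis half-way up, 29 mm above its underside, 29 mm below the stem's top; z up the stem. Take it by the upper 20 mm of the stem, fingertips at least 35 mm above its underside, so that they stay clear of the tube's rim.
- magazine_mouth (a point): Magazine: upright aluminium tube, open on top, on a 124 mm square dark base. Point: centre of the tube's rim, 69 mm above the table; z up. Tube 92 mm wide inside (rim 98 inside, 108 outside). Three sprung catches with sloping tops reach in to a 46 mm circle, give way to a flange pressed down and snap back over it; their undersides are 19 mm below the rim.
- follower (a joint): Sprung plate in the tube, 20 mm below the rim at 0; metres pressed down, at most 0.028. Spring 4 N rising to 9 N; passing the catches takes up to 20 N in all. Press until the spacer's centre is 2 to 10 mm below the rim's level; let go, it rises until the catches stop it, flange underside 27 mm below the rim, centre 2 mm above it (joint about 0.007). Uncaught, it stands 7 mm higher or tilted.
- narrow_spacer_center (a point): A bystander of the same make with the same stem but a flange only 44 mm in diameter: too narrow for the catches. 58 mm tall; this point is on its axis, half-way up. Not to be moved.
- wide_spacer_center (a point): A bystander of the same make with the same stem but a flange 96 mm in diameter: too wide for the magazine. 58 mm tall; this point is on its axis, half-way up. Not to be moved.
Not all that is in view belongs to the job. Leave any brown or purple look-alike of the part that bears spacer_center alone.

How it is judged:
By the outcome, as a careful person would: the job done as asked, in the order asked, and still so for the second after the job is handed in, with the robot touching nothing.
It also fails if it takes over 38 s, if anything falls off the work surface, if the arm or the gripper's body presses on something with over 40 N, if the wrist force passes 120 N, or if a joint passes its speed limit or range.

## Working session

There is one attempt and no reset: what is moved stays moved. The work goes in short steps, Python scripts to look and compute and a tool call to move; the robot and the scene stay as the last step left them, time stands still between calls to the robot, and variables do not carry over. Pictures are saved under pics/ and viewed, and the job is handed in when it is done.

Besides the shell and the picture viewer there is one more tool, called as name(argument=value, ...) on one line, values as JSON. drive_tool: Moves the arm, as the interface text tells. Its arguments: {"type":"object","properties":{"plan":{"type":"array"},"fingers":{"type":"number"}},"required":["plan"]}

```bash
mkdir -p pics; ls; python3 - <<'E'
from bench import arm
import cv2,numpy as np
np.set_printoptions(precision=4,suppress=True)
s=arm.read_state()
for k in s: print(k,s[k])
for n in ["scene","side","wrist"]:
    d=arm.get_image(n); cv2.imwrite(f"pics/{n}0.png",d["image"][:,:,::-1]); np.savez(f"{n}0.npz",**d)
    print(n,d["K"],d["R"],d["t"])
E
```

```text
pics
clock 0.0
joints [ 1.3996  0.3855  0.0066 -0.0005 -1.194  -0.2586]
joint_vel [ 0.0004 -0.0019 -0.0015 -0.0014 -0.0001  0.0007]
joint_efforts [  0.0001 -39.229   18.8406   4.1862  -0.0045  -0.    ]
position [260.1786 567.6863 255.2208]
ee_rot [ 0.977  -0.2133 -0.0002  0.0011]
contact_force [-0.4272 -0.8903  0.6244]
wrist_torque [ 0.0064 -0.0064  0.0246]
gripper_width 85.52507305461337
scene [[464.6204   0.     330.2218]
 [  0.     464.6204 196.5838]
 [  0.       0.       1.    ]] [[-0.414   0.9102 -0.006 ]
 [ 0.7773  0.3501 -0.5228]
 [-0.4737 -0.2211 -0.8525]] [ 191.1905 -328.0265 1330.7917]
side [[399.6337   0.     320.1513]
 [  0.     399.6337 197.6266]
 [  0.       0.       1.    ]] [[ 0.9503 -0.3113 -0.0046]
 [-0.1826 -0.5456 -0.8179]
 [ 0.2521  0.7781 -0.5753]] [-455.6439  135.1271  703.9943]
wrist [[311.4339   0.     319.4713]
 [  0.     311.4339 192.9294]
 [  0.       0.       1.    ]] [[-0.4156 -0.9095  0.0015]
 [-0.8705  0.3983  0.2891]
 [-0.2635  0.1188 -0.9573]] [623.9626 -35.5484 378.1255]
```

View pics/scene0.png

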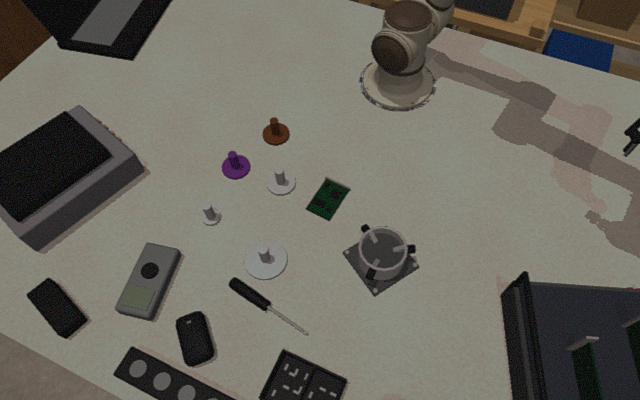

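View pics/side0.png

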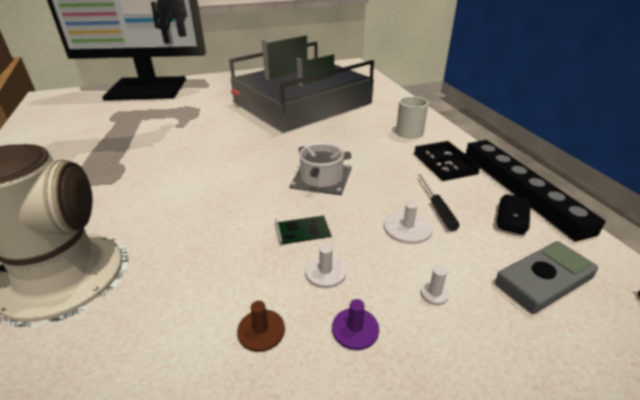

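View pics/wrist0.png

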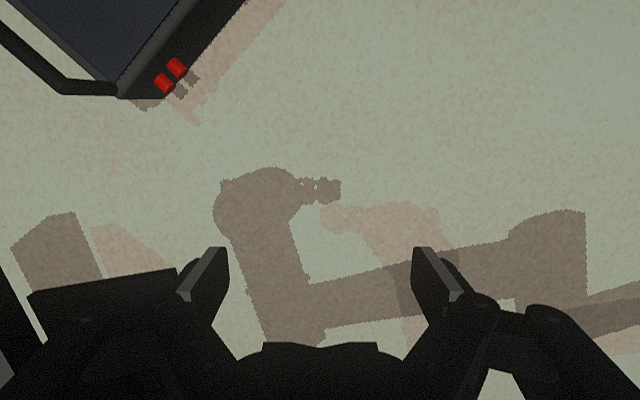

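Scene image: there are five look-alikes. They are silver (281,182), the middle size; silver (210,214), narrow; silver (266,258), wide; purple (236,165); and brown (276,131). In the side view the same parts are at (326,265), (436,287), (409,222), (356,325) and (261,325). The magazine is at (383,250) in the scene and (321,165) in the side view. I choose the silver one at (281,182) and will check it in a crop.

```bash
python3 - <<'E'
import cv2,numpy as np
a=cv2.imread("pics/scene0.png"); b=cv2.imread("pics/side0.png")
def c(im,x,y,w,h,s): return cv2.resize(im[y:y+h,x:x+w],None,fx=s,fy=s,interpolation=cv2.INTER_CUBIC)
# all 50x50 -> 8x
t=np.hstack([c(a,256,157,50,40,7.5),c(b,301,240,50,40,7.5)])
u=np.hstack([c(a,333,212,100,80,3.75),c(b,271,125,100,80,3.75)])
cv2.imwrite("pics/crop0.png",np.vstack([t,u])[:600])
E
```

```text
(no output)
```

View pics/crop0.png

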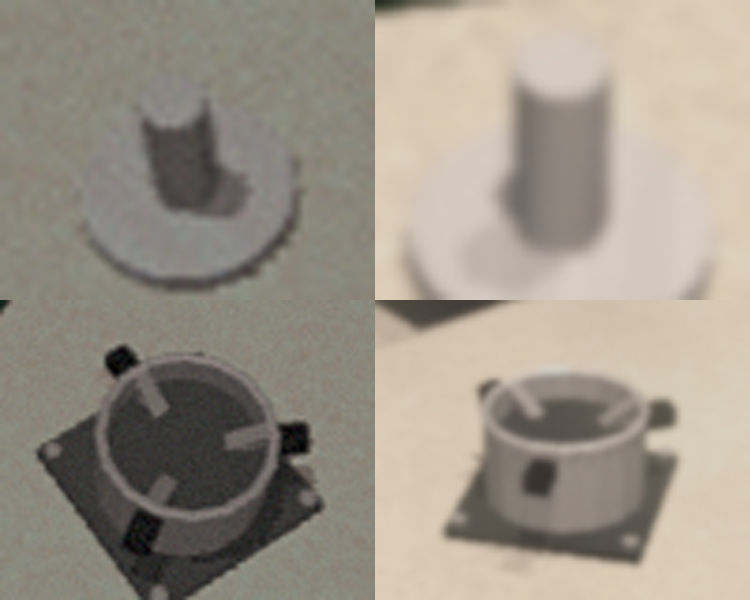

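Crop: the chosen part is bare aluminium with a medium flange. Its stem top is at (279.2,170.1) in the scene and (326.1,248.7) in the side view. The magazine rim's centre is at (383.3,248.8) in the scene and (321.8,154.9) in the side view.

```bash
cat > h.py <<'E'
import numpy as np,cv2
def P(d): return d["K"]@np.hstack([d["R"],d["t"].reshape(3,1)])
def tri(d1,p1,d2,p2):
    X=cv2.triangulatePoints(P(d1),P(d2),np.array(p1,float).reshape(2,1),np.array(p2,float).reshape(2,1))[:,0]; return X[:3]/X[3]
def ray(d,p,z):
    C=-d["R"].T@d["t"]; r=d["R"].T@np.linalg.inv(d["K"])@np.array([p[0],p[1],1.]); return C+r*(z-C[2])/r[2]
def proj(d,X):
    q=P(d)@np.append(X,1); return q[:2]/q[2]
E
python3 - <<'E'
from h import *
np.set_printoptions(precision=1,suppress=True)
s=dict(np.load("scene0.npz"));d=dict(np.load("side0.npz"))
for n,p,q,z in [("mid",(279.2,170.1),(326.1,248.7),58),("mag",(383.3,248.8),(321.8,154.9),69),("narrow",(208,207),(438.5,272),58),("wide",(264,245),(410.5,207),58)]:
    print(n,tri(s,p,d,q),ray(s,p,z),ray(d,q,z))
# flange check: project circle extents
E
```

```text
mid [ 443.1 -141.9   56.1] [ 443.6 -140.9   58. ] [ 442.9 -144.5   58. ]
mag [535.4 158.   61.4] [538.9 158.7  69. ] [531.2 144.9  69. ]
narrow [ 597.  -244.6   50.7] [ 599.6 -240.5   58. ] [ 592.4 -250.7   58. ]
wide [632.5 -81.   57.1] [630.8 -79.3  58. ] [634.  -84.4  58. ]
```

drive_tool(plan=[[[0.02,0.012,0],0],[[0.048,0.03,0],0],[[0.05,0.031,0],0],[[0.05,0.031,0],0],[[0.05,0.031,0],0],[[0.05,0.031,0],0],[[0.05,0.031,0],0],[[0.05,0.031,0],0],[[0.036,0.02,0],0],[[0.02,0.012,0],0],[[0,0,0],0],[[0,0,0],0]])

```text
clock: 1.65
position: [537.0, 154.8, 256.2]
ee_rot: [0.977, -0.213, -0.0, 0.0]
contact_force: [-0.0, -0.6, 0.6]
gripper_width: 85.5
```

```bash
python3 - <<'E'
from bench import arm
import cv2,numpy as np
s=arm.read_state(); print(s["clock"],s["position"],s["ee_rot"],s["joints"],s["contact_force"])
d=arm.get_image("wrist"); cv2.imwrite("pics/wrist1.png",d["image"][:,:,::-1]); np.savez("wrist1.npz",**d)
E
```

```text
1.65 [536.98860558 154.76838635 256.24276865] [ 9.76957336e-01 -2.13434562e-01 -2.18517978e-04  5.22511834e-05] [ 5.70484061e-01  2.72729736e-01 -1.56760205e-01 -2.58653978e-04
 -1.14168928e+00  5.70241540e-01] [-0.02162367 -0.58084223  0.61486745]
```

View pics/wrist1.png

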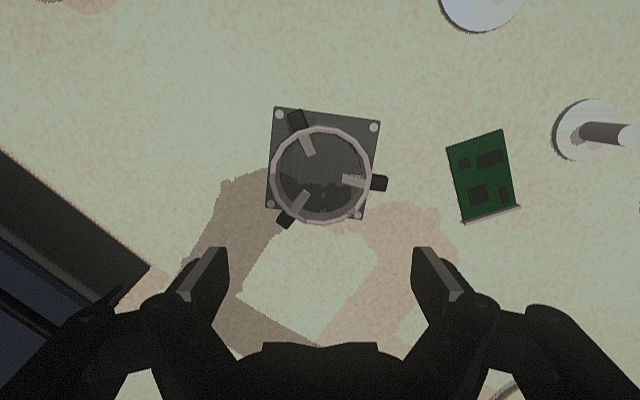

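```bash
cat > ov.py <<'E'
from h import *
def circ(im,d,c,r,z,s,x0,y0,col):
    t=np.linspace(0,2*np.pi,80)
    pts=np.array([proj(d,[c[0]+r*np.cos(a),c[1]+r*np.sin(a),z]) for a in t])
    pts=((pts+0.5-[x0,y0])*s-0.5)
    cv2.polylines(im,[np.round(pts*8).astype(int)],True,col,1,cv2.LINE_AA,3)
def crop(d,x0,y0,w,h,s): return cv2.resize(d["image"][y0:y0+h,x0:x0+w,::-1],None,fx=s,fy=s,interpolation=cv2.INTER_CUBIC)
E
python3 - <<'E'
from ov import *
w=dict(np.load("wrist1.npz"))
print(ray(w,(321,176),69),ray(w,(585,131),8))
ims=[]
c=ray(w,(321,176),69)
for n,x0,y0,ww,hh,s in [("wrist1",255,105,130,130,3),("scene0",333,205,90,90,390/90),]:
    d=dict(np.load(n+".npz")); im=crop(d,x0,y0,ww,hh,s).copy(); circ(im,d,c,54,69,s,x0,y0,(0,0,255)); circ(im,d,c,49,69,s,x0,y0,(0,255,0)); ims.append(im)
cv2.imwrite("pics/ov1.png",np.hstack(ims))
E
```

```text
[536.8787017  153.00871377  69.        ] [ 445.24525414 -139.78009189    8.        ]
```

View pics/ov1.png

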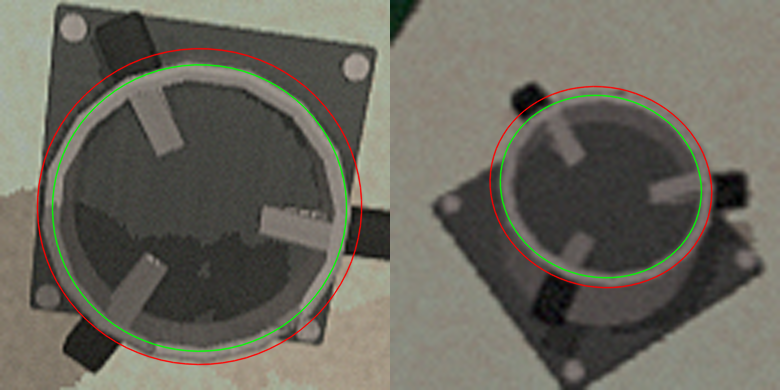

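```bash
python3 - <<'E'
from ov import *
w=dict(np.load("wrist1.npz"));s=dict(np.load("scene0.npz"))
print("rim",ray(w,(320.2,175.0),69),ray(s,(333+(604.5-390)/4.333-.5,205+186/4.333-.5),69))
def X(a,b,c,d):
    l=np.cross(np.cross([*a,1],[*b,1]),np.cross([*c,1],[*d,1])); return l[:2]/l[2]
wb=[np.array(p)/3+[254.5,104.5] for p in [(72,27),(356,67),(48,296),(309,330)]]
sb=[(np.array(p)-[390,0])/4.3333+[332.5,204.5] for p in [(450,204),(573,371),(745,260)]]
for z in (5,10,15):
    W=[ray(w,p,z)[:2] for p in wb]; S=[ray(s,p,z)[:2] for p in sb]
    print(z,np.round(np.mean(W,0),1),[round(np.linalg.norm(W[a]-W[b]),1) for a,b in ((0,1),(2,3),(0,2),(1,3))],np.round((S[0]+S[2])/2,1))
E
```

```text
rim [538.14628278 153.31008928  69.        ] [537.01447208 155.06596045  69.        ]
5 [533.9 155.5] [np.float64(110.0), np.float64(109.8), np.float64(109.1), np.float64(109.2)] [532.5 154.8]
10 [534.8 155. ] [np.float64(108.5), np.float64(108.3), np.float64(107.6), np.float64(107.7)] [534.7 155.3]
15 [535.8 154.6] [np.float64(107.0), np.float64(106.8), np.float64(106.1), np.float64(106.2)] [537.  155.7]
```

Wrist image: rim centre at (320,175), stem of the middle spacer at about (600,133), with its flange centred at (588,130). The magazine is at about (536.5, 154.3). Next I move over the spacer.

drive_tool(plan=[[[0.003,0.02,0],0],[[0.006,0.048,0.004],0],[[0.006,0.048,0.01],0],[[0.006,0.048,0.01],0],[[0.006,0.048,0.01],0],[[0.006,0.048,0.01],0],[[0.004,0.033,0.008],0],[[0.002,0.016,0.004],0],[[0,0,0],0],[[0,0,0],0]])

```text
clock: 2.95
position: [444.7, -141.5, 200.7]
ee_rot: [0.977, -0.213, 0.0, -0.0]
contact_force: [0.1, -0.8, 0.5]
gripper_width: 85.3
```

```bash
python3 - <<'E'
from bench import arm
import cv2,numpy as np
s=arm.read_state(); print(s["clock"],s["position"],s["ee_rot"],s["joints"],s["contact_force"])
d=arm.get_image("wrist"); cv2.imwrite("pics/wrist2.png",d["image"][:,:,::-1]); np.savez("wrist2.npz",**d)
E
```

```text
2.95 [ 444.65477112 -141.4668268   200.69148665] [ 9.77103735e-01 -2.12762907e-01  4.77127655e-04 -9.09233299e-05] [ 4.15570423e-02  1.67550278e-01 -4.49911336e-01  8.05969066e-05
 -9.52365508e-01  1.10038905e+00] [ 0.13231029 -0.77489995  0.45991231]
```

View pics/wrist2.png

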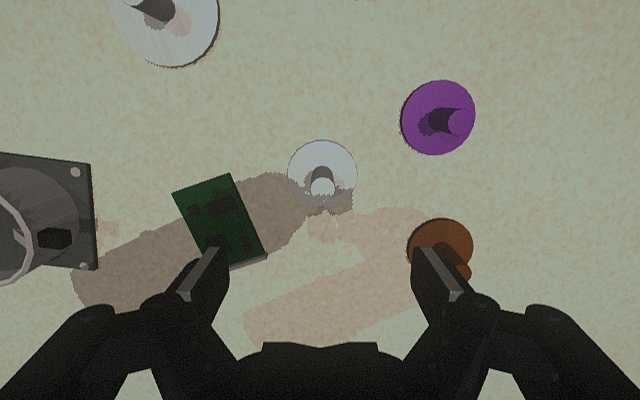

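```bash
python3 - <<'E'
from ov import *
w=dict(np.load("wrist2.npz"));np.set_printoptions(precision=1,suppress=True)
c=ray(w,(322,187),58); print(c, ray(w,(322.5,174),8))
print("brown flange",ray(w,(440,245),8),"top",ray(w,(462,271),58),"purple",ray(w,(438,117),8),ray(w,(457,121),58))
s=dict(np.load("scene0.npz")); print("brown scene", ray(s,(273.5,122),58))
x0,y0,S=270,120,6
im=crop(w,x0,y0,100,100,S).copy()
circ(im,w,c,11,58,S,x0,y0,(0,0,255));circ(im,w,c,36,8,S,x0,y0,(0,0,255));cv2.imwrite("pics/ov2.png",im)
E
```

```text
[ 445.5 -144.3   58. ] [ 444.8 -145.     8. ]
brown flange [ 319.5 -228.8    8. ] top [ 316.5 -230.1   58. ] purple [ 450.  -269.5    8. ] [ 450.7 -266.8   58. ]
brown scene [ 317.9 -223.3   58. ]
```

View pics/ov2.png

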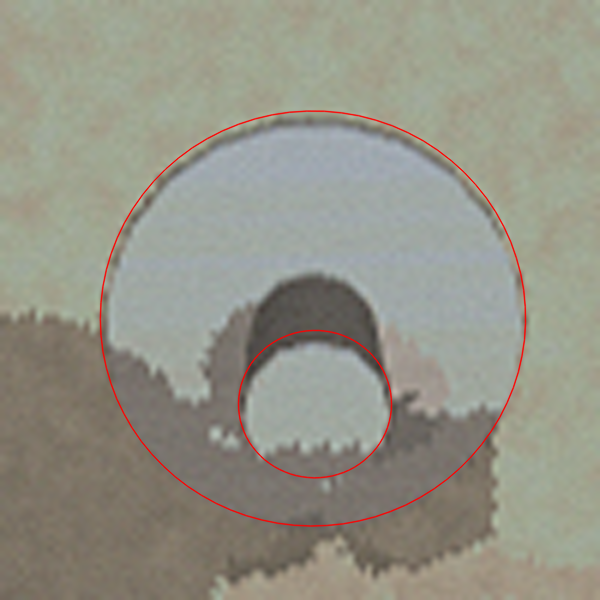

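The overlay matches a 72 mm flange, so this is the middle spacer, at about (444.8, -143.8). Descending to TCP z of about 62.

drive_tool(plan=[[[0.001,0.002,0.02],0],[[0,0,0.03],0],[[0,0,0.03],0],[[0,0,0.025],0],[[0,0,0.02],0],[[0,0,0.0135],0],[[0,0,0],0],[[0,0,0],0]])

```text
clock: 4.0
position: [445.0, -144.1, 62.5]
ee_rot: [0.977, -0.213, 0.001, -0.0]
contact_force: [-0.2, 0.5, -1.0]
gripper_width: 85.1
```

```bash
python3 - <<'E'
from bench import arm
import cv2,numpy as np
s=arm.read_state(); print(s["clock"],s["position"],s["contact_force"])
w=arm.get_image("wrist")["image"][150:400,180:480]; d=arm.get_image("side")["image"][200:300,270:390]
a=cv2.resize(w,(480,400)); b=cv2.resize(d,(320,267)); b=np.vstack([b,np.zeros((133,320,3),np.uint8)])
cv2.imwrite("pics/p3.png",np.hstack([a,b])[:,:,::-1])
E
```

```text
4.0 [ 445.01796846 -144.07848634   62.46477196] [-0.20743242  0.46671093 -0.98023249]
```

View pics/p3.png

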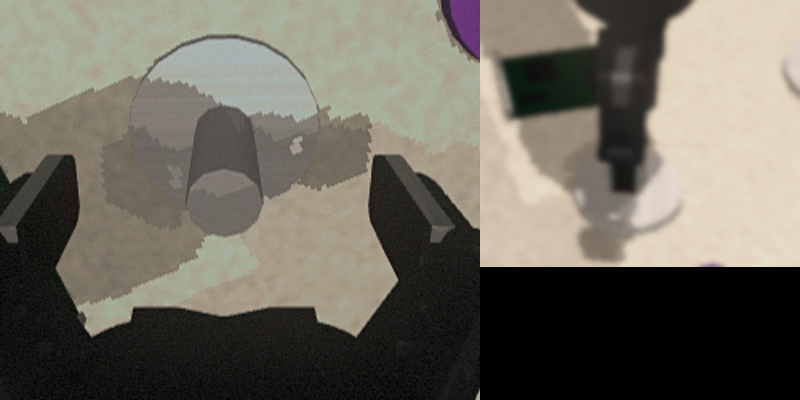

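The stem top sits centred between the open jaws, at crop position (224,202), and the flange is clear below. Closing.

drive_tool(plan=[[[0,0,0],0],[[0,0,0],0],[[0,0,0],0],[[0,0,0],0],[[0,0,0],0],[[0,0,0],0],[[0,0,0],0],[[0,0,0],0]], fingers=1)

```text
clock: 5.1
position: [444.4, -144.2, 62.0]
ee_rot: [0.977, -0.213, 0.0, -0.0]
contact_force: [-0.6, 1.0, 6.3]
gripper_width: 19.7
```

```bash
python3 - <<'E'
from bench import arm
import cv2,numpy as np
s=arm.read_state(); print(s["clock"],s["position"],s["contact_force"],s["gripper_width"])
w=arm.get_image("wrist")["image"][150:400,180:480]; d=arm.get_image("side")["image"][200:300,270:390]
a=cv2.resize(w,(480,400)); b=cv2.resize(d,(320,267)); b=np.vstack([b,np.zeros((133,320,3),np.uint8)])
cv2.imwrite("pics/p4.png",np.hstack([a,b])[:,:,::-1])
E
```

```text
5.1 [ 444.44451786 -144.23880686   62.03423806] [-0.57587401  0.95203144  6.34812153] 19.721572599491758
```

View pics/p4.png

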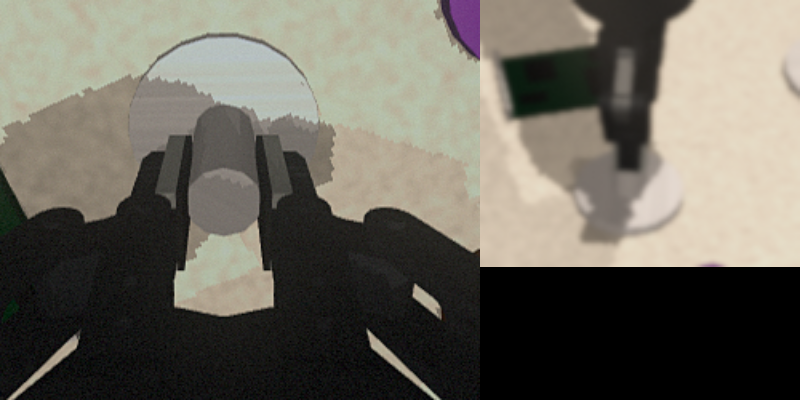

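Gripped at 19.7 mm, upright. Lifting and carrying to above the magazine.

drive_tool(plan=[[[0,0,-0.012],0],[[0,0,-0.03],0],[[0,0,-0.035],0],[[-0.002,-0.015,-0.025],0],[[-0.005,-0.04,-0.008],0],[[-0.007,-0.05,0],0],[[-0.007,-0.05,0],0],[[-0.007,-0.05,0],0],[[-0.006,-0.05,0],0],[[-0.005,-0.037,0],0],[[-0.002,-0.0175,0],0],[[0,0,0],0]])

```text
clock: 6.7
position: [535.7, 154.6, 171.4]
ee_rot: [0.977, -0.213, -0.0, 0.0]
contact_force: [-0.4, -0.8, -1.6]
gripper_width: 19.9
```

drive_tool(plan=[[[0,0,0],0],[[0,0,0],0]])

```text
clock: 6.95
position: [535.6, 153.0, 171.9]
ee_rot: [0.977, -0.214, -0.0, 0.0]
contact_force: [-0.1, 0.8, -1.8]
gripper_width: 19.7
```

```bash
python3 - <<'E'
from bench import arm
import cv2,numpy as np
s=arm.read_state(); print(s["clock"],s["position"],s["contact_force"],s["gripper_width"],s["ee_rot"])
for n in ("scene","side","wrist"):
    d=arm.get_image(n); np.savez(n+"5.npz",**d)
from ov import *
w,a,b=[dict(np.load(n+"5.npz")) for n in("wrist","scene","side")]
cv2.imwrite("pics/p5.png",np.hstack([cv2.resize(w["image"][100:340,200:440,::-1],(400,400)),cv2.resize(np.vstack([crop(a,333,180,100,100,3),crop(b,271,80,100,100,3)]),(200,400))]))
E
```

```text
6.95 [535.55025982 152.96738885 171.8841731 ] [-0.05012017  0.76084172 -1.82666066] 19.712004191918485 [ 9.76845066e-01 -2.13947753e-01 -2.24226304e-04  1.59528548e-04]
```

View pics/p5.png

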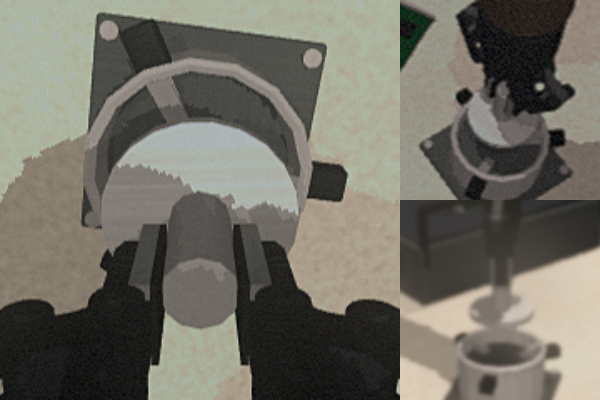

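```bash
python3 - <<'E'
from ov import *
w,a,b=[dict(np.load(n+"5.npz")) for n in("wrist","scene","side")]
out=[]
for d,x0,y0,W,S in ((w,225,120,170,2.35),(a,340,180,90,4.444),):
    im=crop(d,x0,y0,W,W,S).copy(); im=im[:399,:399].copy()
    circ(im,d,(536.5,154.3),51,69,S,x0,y0,(0,0,255))
    circ(im,d,(535.6,153.5),36,118,S,x0,y0,(0,255,0))
    out.append(im)
cv2.imwrite("pics/ov5.png",np.hstack(out))
E
```

```text
(no output)
```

View pics/ov5.png

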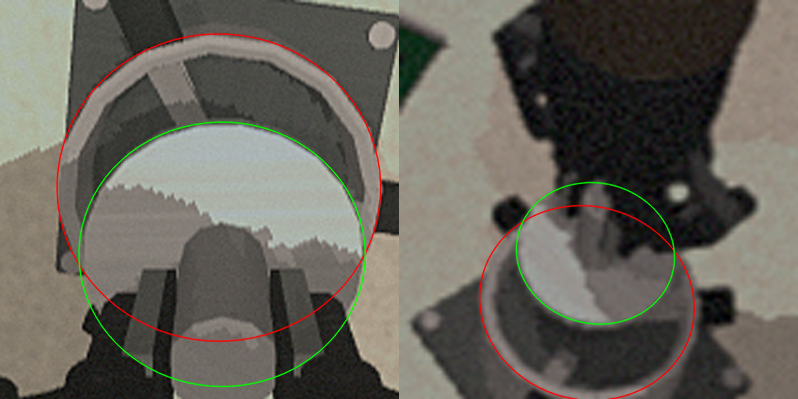

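The overlays agree within about 1–2 mm. Lowering so the flange just enters the rim.

drive_tool(plan=[[[0.0005,-0.001,0.01],0],[[0,0,0.015],0],[[0,0,0.01],0],[[0,0,0.007],0],[[0,0,0],0],[[0,0,0],0],[[0,0,0],0]])

```text
clock: 7.98
position: [537.1, 155.0, 130.3]
ee_rot: [0.977, -0.213, 0.0, -0.0]
contact_force: [-0.4, 0.5, -2.0]
gripper_width: 19.7
```

```bash
python3 - <<'E'
from bench import arm
import cv2,numpy as np
s=arm.read_state(); print(s["clock"],s["position"],s["contact_force"],s["gripper_width"],s["ee_rot"])
from ov import *
w,a,b=[arm.get_image(n) for n in("wrist","scene","side")]
cv2.imwrite("pics/p6.png",np.hstack([cv2.resize(w["image"][100:340,200:440,::-1],(400,400)),crop(b,271,100,100,100,4)]))
E
```

```text
7.975 [537.09579285 155.01300623 130.2970522 ] [-0.4091333   0.47633965 -2.01573609] 19.65064648826358 [ 9.77006763e-01 -2.13207659e-01  4.02254807e-04 -3.42466695e-04]
```

View pics/p6.png

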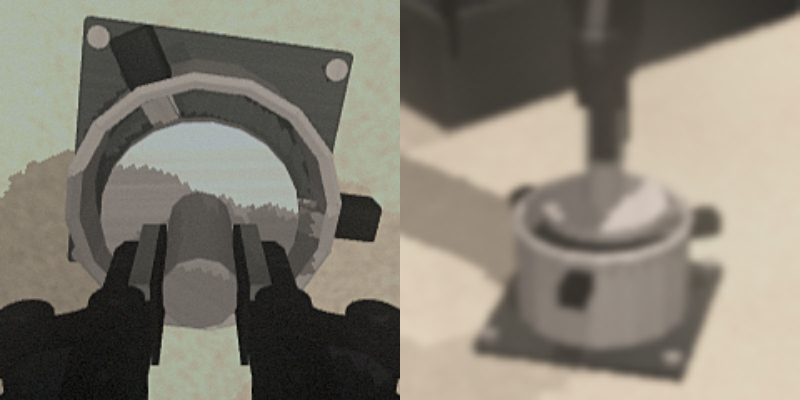

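```bash
python3 - <<'E'
from ov import *
from bench import arm
w,b=[arm.get_image(n) for n in("wrist","side")]
np.savez("wrist6.npz",**w)
out=[]
for d,x0,y0,W,S in ((w,225,130,130,400/130),(b,271,100,100,4)):
    im=crop(d,x0,y0,W,W,S).copy(); im=im[:399,:399].copy()
    for m,col in (((536.5,154.3),(0,0,255)),):
        circ(im,d,m,54,69,S,x0,y0,col); circ(im,d,m,49,69,S,x0,y0,col)
    circ(im,d,(537,154.7),36,76,S,x0,y0,(0,255,0))
    out.append(im)
cv2.imwrite("pics/ov6.png",np.hstack(out))
E
```

```text
(no output)
```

View pics/ov6.png

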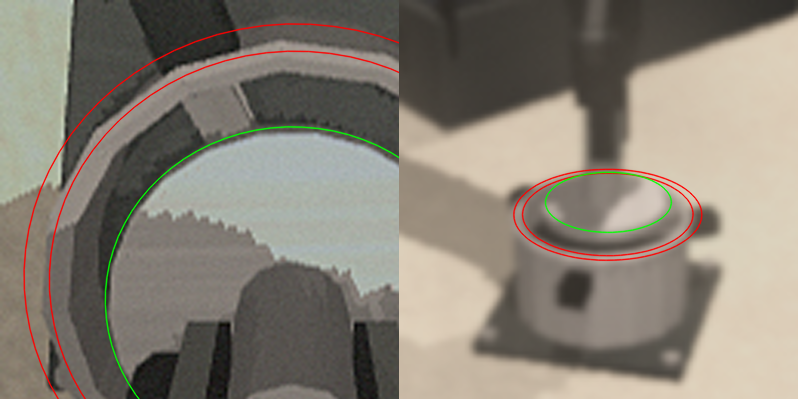

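```bash
python3 - <<'E'
from ov import *
from bench import arm
b,a=[arm.get_image(n) for n in("side","scene")]
np.savez("side6.npz",**b)
w=dict(np.load("wrist6.npz"))
cv2.imwrite("pics/z6.png",np.hstack([crop(b,296,130,55,60,7),crop(w,235,130,170,180,2.3333)[:420]]))
E
```

```text
(no output)
```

View pics/z6.png

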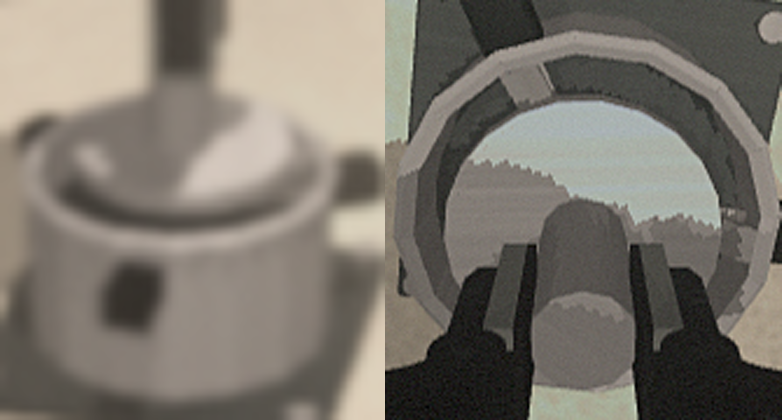

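```bash
python3 - <<'E'
from ov import *
w=dict(np.load("wrist6.npz"));w1=dict(np.load("wrist1.npz"))
X=np.array([.909,-.416,0]);Y=np.array([-.416,-.909,0])
def f(d,z,l,r,t,b=None,row=None):
    pass
px=lambda x,y:(235+(x-385)/2.3333-.5,130+y/2.3333-.5)
L,R,T=[ray(w,px(*p),69) for p in((398,210),(775,210),(586,30))]
print("rim diam y",(R-L)@Y,"mid",((R+L)/2)@Y,"top x",T@X)
L,R,T=[ray(w,px(*p),76) for p in((445,230),(722,230),(583,100))]
print("fl diam y",(R-L)@Y,"mid",((R+L)/2)@Y,"top x",T@X)
q=lambda x,y:(255+x/3-.5,105+y/3-.5)
L,R,T,B=[ray(w1,q(*p),69) for p in((45,211),(348,211),(196,62),(196,360))]
print("rim1 diam y",(R-L)@Y,"mid",((R+L)/2)@Y,"top,bot x",T@X,B@X,(T+B)@X/2)
E
```

```text
rim diam y 98.49260570498154 mid -363.280016544817 top x 474.60950222695203
fl diam y 70.10552449984063 mid -364.0502586557585 top x 458.83073372644355
rim1 diam y 100.91790691551886 mid -363.4300921754423 top,bot x 474.21410944567424 372.0822095321414 423.1481594889079
```

Rim and flange centres agree to about 1 mm. A small correction, then press in steps.

drive_tool(plan=[[[-0.0007,0.0007,0],0],[[0,0,0.003],0],[[0,0,0.004],0],[[0,0,0.004],0],[[0,0,0.004],0],[[0,0,0.003],0],[[0,0,0],0]])

```text
clock: 9.2
position: [537.7, 155.2, 113.7]
ee_rot: [0.977, -0.213, 0.002, -0.001]
contact_force: [0.7, 0.1, 3.0]
gripper_width: 19.5
```

drive_tool(plan=[[[0,0,0.002],0],[[0,0,0.003],0],[[0,0,0.003],0],[[0,0,0],0]])

```text
clock: 9.7
position: [536.2, 154.7, 103.7]
ee_rot: [0.977, -0.213, 0.0, -0.0]
contact_force: [0.4, 1.6, 3.3]
gripper_width: 20.1
```

```bash
python3 - <<'E'
from bench import arm
from ov import *
s=arm.read_state(); print(s["clock"],s["position"],s["contact_force"],s["wrist_torque"],s["gripper_width"])
b,w=[arm.get_image(n) for n in("side","wrist")]
cv2.imwrite("pics/p7.png",np.hstack([crop(b,296,130,55,60,7),crop(w,235,130,170,180,2.3333)[:420]]))
E
```

```text
9.7 [536.22742124 154.73855513 103.68541607] [0.37810744 1.55896074 3.33383051] [ 0.27966429 -0.41853949 -0.00673272] 20.065916080315407
```

View pics/p7.png

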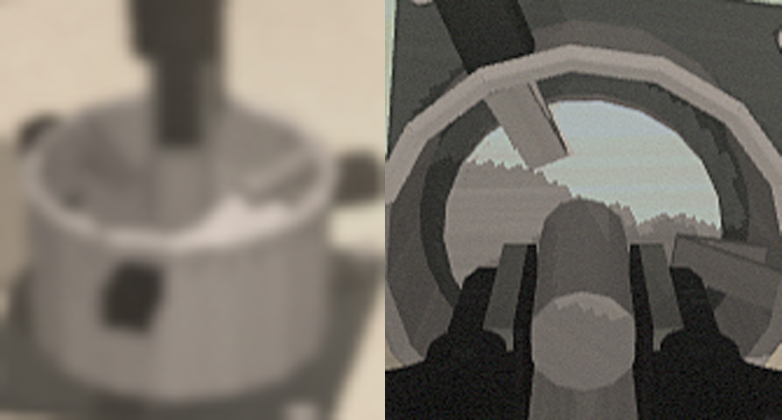

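The flange is passing the catches: two of them now show above it in the wrist view, at (530,125) and (730,265). The stem hasn't slipped. Pressing on to 5–6 mm below the rim.

drive_tool(plan=[[[0,0,0.003],0],[[0,0,0.003],0],[[0,0,0.002],0],[[0,0,0],0],[[0,0,0],0]])

```text
clock: 10.42
position: [536.1, 154.7, 96.0]
ee_rot: [0.977, -0.213, 0.0, -0.0]
contact_force: [2.3, 2.1, 4.0]
gripper_width: 20.0
```

```bash
python3 - <<'E'
from bench import arm
from ov import *
s=arm.read_state(); print(s["clock"],s["position"],s["contact_force"],s["wrist_torque"],s["gripper_width"])
b,w,a=[arm.get_image(n) for n in("side","wrist","scene")]
cv2.imwrite("pics/p8.png",np.hstack([crop(b,296,130,40,60,7),crop(w,235,130,170,180,2.3333)[:420],crop(a,360,225,30,60,7)])[:, :800])
E
```

```text
10.425 [536.11604761 154.65265139  95.9872957 ] [2.28294683 2.08952071 3.95542732] [ 0.39463346 -0.49474089  0.02988867] 20.040943242317173
```

View pics/p8.png

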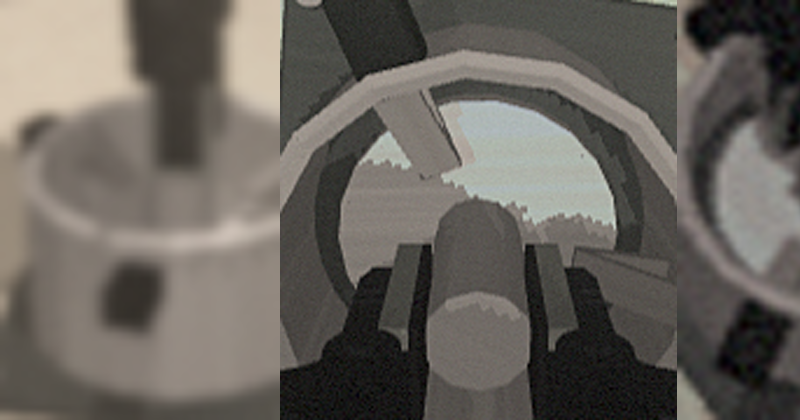

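```bash
python3 - <<'E'
from bench import arm
from ov import *
a=arm.get_image("scene")
cv2.imwrite("pics/p9.png",crop(a,345,215,75,60,10))
E
```

```text
(no output)
```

View pics/p9.png

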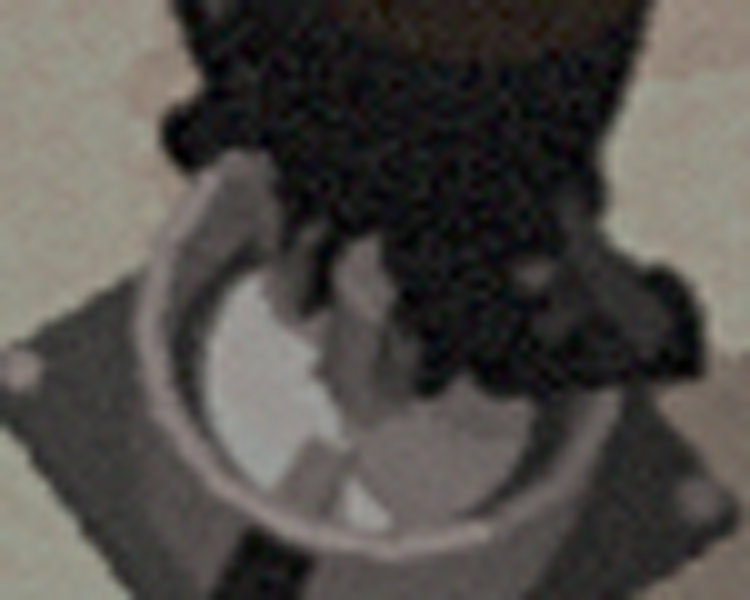

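Two catches are clearly over the flange, in the scene view at crop (320,475) and in the wrist view. The third is hidden behind a finger. The axial force of about 6 N above baseline matches the spring alone. I'll press 2 mm more, then ease up while gripping and check whether the catches hold.

drive_tool(plan=[[[0,0,0.002],0],[[0,0,0],0],[[0,0,0],0]])

```text
clock: 11.0
position: [536.0, 154.6, 94.0]
ee_rot: [0.977, -0.213, 0.0, -0.0]
contact_force: [2.1, 1.5, 5.0]
gripper_width: 19.8
```

drive_tool(plan=[[[0,0,-0.002],0],[[0,0,-0.003],0],[[0,0,-0.003],0],[[0,0,0],0],[[0,0,0],0]])

```text
clock: 11.62
position: [535.7, 154.4, 101.7]
ee_rot: [0.977, -0.213, -0.0, 0.0]
contact_force: [1.4, -0.8, 4.0]
gripper_width: 19.9
```

drive_tool(plan=[[[0,0,-0.002],0],[[0,0,0],0],[[0,0,0],0]])

```text
clock: 12.0
position: [535.6, 154.3, 103.6]
ee_rot: [0.977, -0.213, -0.0, 0.0]
contact_force: [1.1, 1.0, 3.2]
gripper_width: 19.5
```

drive_tool(plan=[[[0,0,-0.001],0],[[0,0,0],0],[[0,0,0],0]])

```text
clock: 12.38
position: [535.6, 154.4, 104.2]
ee_rot: [0.977, -0.213, -0.0, 0.0]
contact_force: [1.8, -0.1, -2.5]
gripper_width: 19.9
```

drive_tool(plan=[[[0,0,-0.001],0],[[0,0,0],0],[[0,0,0],0]])

```text
clock: 12.75
position: [535.5, 154.3, 104.3]
ee_rot: [0.977, -0.214, -0.001, 0.0]
contact_force: [3.9, 0.6, -9.4]
gripper_width: 19.5
```

```bash
python3 - <<'E'
from bench import arm
from ov import *
s=arm.read_state(); print(s["clock"],s["position"],s["contact_force"],s["wrist_torque"],s["gripper_width"])
b,w,a=[arm.get_image(n) for n in("side","wrist","scene")]
cv2.imwrite("pics/p10.png",np.hstack([crop(a,345,215,75,60,7),crop(w,270,150,100,120,3.5)]))
E
```

```text
12.75 [535.53126897 154.3480086  104.28560078] [ 3.90782682  0.56800205 -9.39594079] [ 0.14895792 -1.56715893  0.05661575] 19.500879679235062
```

View pics/p10.png

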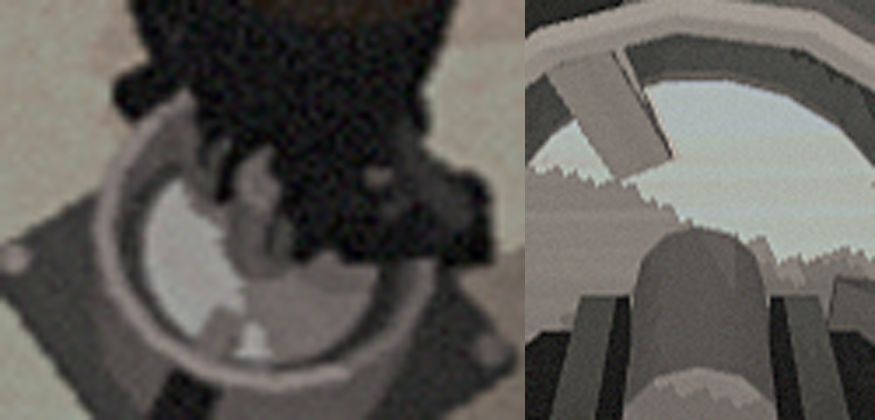

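The catches stop it at TCP z 104.2, exactly the predicted rest height, with a downward pull of about 7 N. Relaxing the pull, then opening.

drive_tool(plan=[[[0,0,0.001],0],[[0,0,0.0005],0],[[0,0,0],0],[[0,0,0],0]])

```text
clock: 13.4
position: [535.6, 154.4, 104.2]
ee_rot: [0.977, -0.213, -0.0, 0.0]
contact_force: [1.7, 1.1, -5.5]
gripper_width: 19.7
```

drive_tool(plan=[[[0,0,0],0],[[0,0,0],0],[[0,0,0],0],[[0,0,0],0],[[0,0,0],0],[[0,0,0],0],[[0,0,0],0]], fingers=-0.2)

```text
clock: 14.28
position: [535.9, 154.5, 104.3]
ee_rot: [0.977, -0.213, -0.0, 0.0]
contact_force: [-0.0, 0.8, 0.1]
gripper_width: 51.1
```

```bash
python3 - <<'E'
from bench import arm
from ov import *
s=arm.read_state(); print(s["clock"],s["position"],s["contact_force"],s["wrist_torque"],s["gripper_width"])
b,w,a=[arm.get_image(n) for n in("side","wrist","scene")]
cv2.imwrite("pics/p11.png",np.hstack([crop(b,291,120,60,70,6),crop(w,220,130,200,210,2)]))
E
```

```text
14.275 [535.90542341 154.52187211 104.31087646] [-0.02645467  0.79224164  0.13330885] [ 0.01773701 -0.04248515 -0.00208778] 51.08245753352315
```

View pics/p11.png

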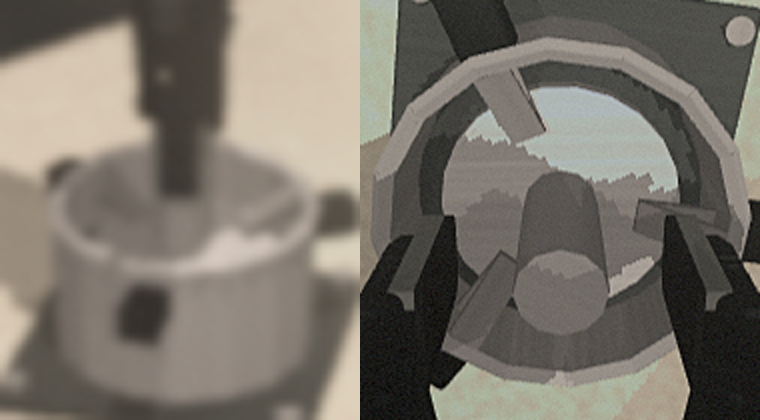

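The wrist view shows all three catches lapping over the flange, at (515,110), (675,215) and (490,285), with the stem upright. Retreating straight up.

drive_tool(plan=[[[0,0,-0.01],0],[[0,0,-0.02],0],[[0,0,-0.035],0],[[0,0,-0.04],0],[[-0.01,-0.02,-0.03],0],[[-0.02,-0.05,-0.01],0],[[-0.02,-0.05,0],0],[[-0.01,-0.03,0],0],[[0,0,0],0],[[0,0,0],0]])

```text
clock: 15.68
position: [543.7, 315.4, 249.6]
ee_rot: [0.977, -0.213, -0.0, 0.0]
contact_force: [0.7, -0.5, 0.0]
gripper_width: 51.3
```

```bash
python3 - <<'E'
from bench import arm
from ov import *
s=arm.read_state(); print(s["clock"],s["position"],s["contact_force"],s["gripper_width"])
b,a=[arm.get_image(n) for n in("side","scene")]
cv2.imwrite("pics/p12.png",np.hstack([crop(b,291,115,60,80,5),crop(a,345,205,80,80,5)]))
cv2.imwrite("pics/scene12.png",a["image"][:,:,::-1])
c=(536.2,154.4)
st=[proj(a,[*c,z]) for z in (69-27+58,69-20+58)]; print("stem top predicted seated/uncaught scene",st,"side",[proj(b,[*c,z]) for z in (100,107)])
E
```

```text
15.675 [543.67049899 315.43734837 249.59680812] [ 0.72839304 -0.51425851  0.01339808] 51.31893217664537
stem top predicted seated/uncaught scene [array([383.1836627 , 240.51657122]), array([383.49536387, 239.00512031])] side [array([322.54355699, 140.53225147]), array([322.54008129, 137.72748681])]
```

View pics/p12.png

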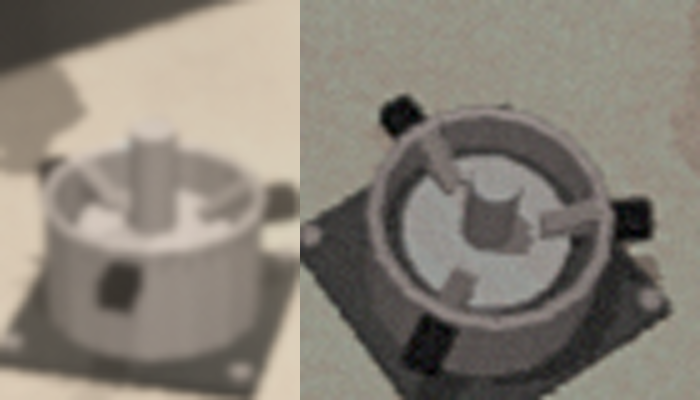

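View pics/scene12.png

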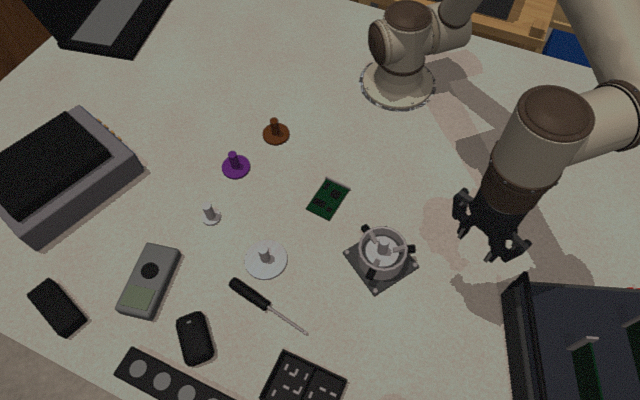

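Both views show the spacer upright, with three catches over its flange. The other spacers are still at (210,214), (266,258), (236,165) and (276,131), and the gripper is well clear. Handing in.

```bash
python3 -c "
from bench import arm
print(arm.job_done())"
```

```text
the job is handed in; nothing more can be done
None
```

The middle-sized aluminium spacer is loaded in the magazine, flange down and upright, with all three catches over its flange. I gripped it by the upper stem, lowered it into the tube and pressed until its centre was about 8 mm below the rim. I then eased up until the catches stopped it, let go and moved clear. I handed the job in soon after 15.7 s on the robot's clock, against the 38 s limit.

**Checks that agreed:**
- **Catches:** while still gripped, the spacer stopped rising at the predicted height (TCP z 104.2 mm), and the force switched from a push to a pull. After release, the wrist and scene pictures show all three catches over the flange and the stem upright.
- **Other spacers:** the narrow, wide, brown and purple ones stand at the same pixels in the scene image as at the start.
- **Robot:** the final contact force was about 0 N, with nothing touching.

**Checks that disagreed or were not made:**
- **Side camera:** it placed the magazine up to about 14 mm off, so I went by the wrist and scene views.
- **Rim size:** the rim looked about 101 mm across in the wrist view instead of 108 mm.
- **Side load:** I saw 2–4 N of sideways force and an unexplained wrist moment of up to 1.6 N m while pressing and easing up. Both were gone once I let go.
- **Seated height:** I judged it from the stop height while gripped and from the pictures, and did not measure it separately after release.

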